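Open the came crimper and hold its offset lever level over the shaft

ROBOT

A 7-joint arm with a two-finger parallel gripper is mounted at the origin on a cart in front of the work surface, level with it; the furniture and walls round the work are solid. World frame = base frame: x ahead of the robot, y to its left, z up, the work surface at z = 0. Lengths are in mm, angles in rad, forces in N, time in s.
With the tool pointing down it reaches from about 425 to 950 mm from the base axis. Payload 4.7 kg.
Tool frame: the origin (TCP) lies on the centre line of the jaws, within the pads' length; the fingertips stand 17 mm ahead of it and the grasp point (between the pads) lies 2 mm behind it; z points along the fingers, y is the line along which they close (so a half turn about z gives the same grasp; the last joint's range is limited). The gripper opens to 87 mm and grips with 3 to 60 N. Pads are 19 mm wide; open, the fingers measure 117 mm over their backs; the gripper's body (75 mm by 190 mm) begins 51 mm behind the grasp point.
Start: joints at [-1.18, 0.469, -0.049, 1.532, 0.024, 1.141, -0.082], TCP at [275.078, 616.425, 239.573] pointing down, gripper open.
Joint ranges: [-2.59, 2.59], [-0.33, 1.99], [-1.39, 1.29], [0.1, 2.45], [-1.04, 4.18], [0.21, 1.99], [-2.66, 2.66]. Speed limits (rad/s): [2.57, 2.57, 3.14, 3.14, 3.14, 3.14, 3.14].

INTERFACE

Orientations are given as a unit quaternion [x, y, z, w].
In Python, from rig import get_obs, get_image, hand_in gives the robot as it stands.
- The arm moves only by the tool servo_tool, never from a script. Its argument "targets" is a list that holds one entry, the list of rows, each a list of 6 numbers: the shift along the tool's x, y, z in m, then the turn, a rotation vector about the tool's x, y, z in units of 8 degrees (1.0 is 8 degrees). In form: [[[tx, ty, tz, wx, wy, wz], ...]]. A call has 1 to 10 rows; each row is the pose to reach, as a shift and turn from the pose commanded when the call began, along the tool's axes at that moment; what a row does not reach only later rows make up. A row lasts 1/8 s, in which the tool goes at most 62.5 mm and 10.7 degrees, less where a joint would pass 70% of its speed; a pose out of reach is approached as far as the arm can. A call with a gripper value outside its range is refused whole. "grip" is the closure, from 0 (fully open) to 1 (shut), set as the call begins (left out, the last holds). The fingers move at their own pace and stop on an object; "force" is the grip in N (left out, the last holds). Time passes only in rows, so rows that repeat a pose let the fingers close. It gives the time, the measured TCP pose, the force, the opening and the grip force at its end, in the units of the state.
- get_obs(): the state, without advancing time (a new reading comes with each control period).
- get_image(name): name is "side" or "top"; returns a dict with "img" (480x640x3 uint8, red, green, blue), "range_z" (480x640 float32, mm along the optical axis (not along the pixel's ray), 0 where there is no reading), "mtx" (3x3 intrinsics, pixels), "R" (3x3) and "t" (3): a world point X has camera coordinates R X + t. Camera axes: x right, y down, z forward; pixel columns grow to the right and rows downward; lengths in mm; the calibration is good to about 2 mm. A picture is of the moment at which its call begins.
- hand_in(): hands the job in; it is judged then, once.
The state is a dict: "t": time; "joint_pos": joint angles; "joint_velocities": joint speeds; "joint_torque": joint torques, N m; "tool_pos": TCP position; "tcp_rot": TCP orientation; "force": force on the tool from outside, world axes, zero at the start; "ft_torque": the same for the moment, N m; "opening": finger opening in mm; "gripper_force": force on a finger pad.
Only numpy, scipy, OpenCV 4.12 (cv2) and the standard library are available. Lean on these libraries where they do the work, as an engineer would, in place of code of your own. Each camera call takes 0.05 s, during which the arm holds its last target. There are 200 camera calls.

TASK

Lift the loose cover plate off the two pins of the green came crimper and lay it flat, knob up, in the middle of the cork mat. Then pick up the offset lever by its balance point (the red band) and finish while still holding it: level and still, a few centimetres above the open crimper without touching it, with its hub straight over the shaft and its arm pointing out over the notch in the front wall. Leave the other things on the table where they are.

Things in the scene. Friction and masses are not known exactly. Their poses are not given: they have to be found in the camera images.
- housing: Green came crimper, fixed: open-topped box 104 (x) x 116 (y) x 50 mm high. Origin: centre of its underside, on the table. Its -x side is the front, towards the robot within 0.15 rad, with a notch 32 mm wide in the middle of that wall. Two pins 8 mm thick stand 10 mm above the rim at x 0, y +42 and -42 mm. Brass rollers at the back reach x = 75 mm. It may swap places with the mat.
- shaft_top (a point): Top centre of the upright steel shaft, 14 mm thick, in the middle of the housing (hidden under the cover at first); 44 mm above the table, 6 mm below the rim. Axes as the housing's.
- cover_knob (a point): Loose aluminium cover plate 96 (x) x 108 (y) x 4 mm, 0.16 kg, lying on the rim (underside 50 mm above the table), two 11 mm holes over the pins. A black upright cylindrical knob 22 mm thick in its middle rises to 34 mm above the plate's underside. This point is on the knob's axis, 22 mm above that underside; z up.
- cover: The same cover plate; origin at the centre of its underside.
- mat_top (a point): Centre of the top of the square cork mat, 120 x 120 x 4 mm, fixed on the table beside the housing; its top is 4 mm above the table.
- lever_hub (a point): Offset lever, about 0.35 kg, lying on the table nearest the robot. Hub: heavy bright steel ring 44 mm across, 30 mm high, 18 mm bore. A slim dark arm, 16 mm wide, runs along +x to a round foot (18 mm across, 30 mm high) at 160 mm; the arm spans 12 to 26 mm above the lever's underside. This point: on the bore's axis, 15 mm above the underside; z up.
- lever_balance (a point): The lever's balance point (centre of mass along the arm): the middle of the arm where a 20 mm long red band is painted, 41.5 mm from the hub's axis towards the foot, 19 mm above the lever's underside. Axes as the hub's.
- lever: The same lever; origin on the hub's axis at its underside, x towards the foot.
- nail_tin: Bystander: small round tin of nails, 61 mm across, 22 mm high, behind the work. Origin at the centre of its underside.
- flux_bottle: Bystander: standing white bottle with green cap, 48 mm across, 112 mm high, behind the work. Origin at the centre of its underside.
- foil_roll: Bystander: flat roll of copper foil, 61 mm across, 7 mm high, near the front edge to the right. Origin at the centre of its underside.
- glue_stick: Bystander: standing glue stick (red, white and blue), 26 mm across, 92 mm high, near the front edge to the left. Origin at the centre of its underside.

How it is judged (in metres and radians):
On the way, in this order (a step that is already met when the one before it is completed fails the run):
1. the cover lies flat, knob up, on the cork mat (within 40 mm of its centre) and is let go (horizontal distance between cover_knob and mat_top below 0.04 m and height (world z) of cover_knob below 0.032 m and angle between cover_knob's own z axis and vertical below 0.1 rad and contact force between the fingers and cover below 0.2 N and linear speed of cover below 0.02 m/s), for 0.2 s.
2. the lever is lifted level by its balance point, its underside 30 mm or more above the table (horizontal distance between the grasp point and lever_balance below 0.018 m and contact force between the fingers and lever above 1 N and angle between lever_hub's own z axis and vertical below 0.12 rad and height (world z) of lever_hub above 0.045 m), for 0.2 s.
At the end, for the whole second after the job is handed in: Fingers hold the lever within 18 mm of its balance point: still, level (0.12 rad), hub within 12 mm of the shaft axis, 15 to 85 mm above the rim, arm out over the notch (0.2 rad), not touching the housing. Cover flat, knob up, released, within 40 mm of the mat's centre (all of step 1 and horizontal distance between the grasp point and lever_balance below 0.018 m and contact force between the fingers and lever above 1 N and angle between lever_hub's own z axis and vertical below 0.12 rad and horizontal distance between lever_hub and shaft_top below 0.012 m and angle between the x axis of lever_hub and the x axis of housing, either way round below 0.2 rad and x of lever_balance in the frame of housing below -0.02 m and height (world z) of lever_hub between 0.08 and 0.15 m and contact force between lever and housing below 0.2 N and linear speed of lever below 0.02 m/s); the arm keeps its last pose, push and grip.
It fails at once if a bystander (nail tin, flux bottle, foil roll, glue stick) is moved by more than 30 mm or tipped (distance of any of nail_tin, flux_bottle, foil_roll, glue_stick from where it was at the start of the episode above 0.03 m or angle between any of nail_tin, flux_bottle, foil_roll, glue_stick's own z axis and vertical above 0.4 rad).
It also fails if it takes over 61 s, if anything falls off the work surface, if the arm or the gripper's body presses on something with over 40 N, if the wrist force passes 120 N, or if a joint passes its speed limit or range.

## Working session

There is one attempt and no reset: what is moved stays moved. The work goes in short steps, Python scripts to look and compute and a tool call to move; the robot and the scene stay as the last step left them, time stands still between calls to the robot, and variables do not carry over. Pictures are saved under pics/ and viewed, at most 10 in all, crops included, and the job is handed in when it is done.

Besides the shell and the picture viewer there is one more tool, called after "Emit:" by a JSON object that holds its "api" and its "payload". servo_tool: Moves the arm, as the interface text tells. Its arguments: {"type":"object","properties":{"targets":{"type":"array"},"grip":{"type":"number"},"force":{"type":"number"}},"required":["targets"]}

```bash
mkdir -p pics; cat > h.py <<'E'
import numpy as np, cv2
from rig import get_obs, get_image
from scipy.spatial.transform import Rotation as Ro
def world(d,u,v,z=None):
    """pixel -> world via depth (z None) or plane z"""
    K,R,t=[np.array(d[k],float) for k in("mtx","R","t")]
    r=np.linalg.inv(K)@[u,v,1]
    if z is None: return R.T@(r*d["range_z"][int(v),int(u)]-t)
    c=-R.T@t; w=R.T@r
    return c+w*(z-c[2])/w[2]
def cloud(d):
    K,R,t=[np.array(d[k],float) for k in("mtx","R","t")]
    v,u=np.mgrid[:480,:640]
    p=np.stack([u,v,np.ones_like(u)],-1)@np.linalg.inv(K).T*d["range_z"][...,None]
    return (p-t)@R
E
python3 - <<'E'
from h import *
for n in("top","side"):
    d=get_image(n); cv2.imwrite(f"pics/{n}0.png",d["img"][...,::-1]); np.savez(f"{n}0.npz",**d)
o=get_obs(); print(o["t"],o["tool_pos"],o["tcp_rot"],o["opening"],o["gripper_force"]); print(Ro.from_quat(o["tcp_rot"]).as_matrix().round(3))
E
```

```text
0.1 [274.8754934  615.94968061 238.62357452] [ 2.08325764e-01  9.78059119e-01 -8.43590403e-04 -1.54601820e-04] 86.73776128260994 0.0
[[-0.913  0.408 -0.001]
 [ 0.408  0.913 -0.002]
 [-0.    -0.002 -1.   ]]
```

View pics/top0.png

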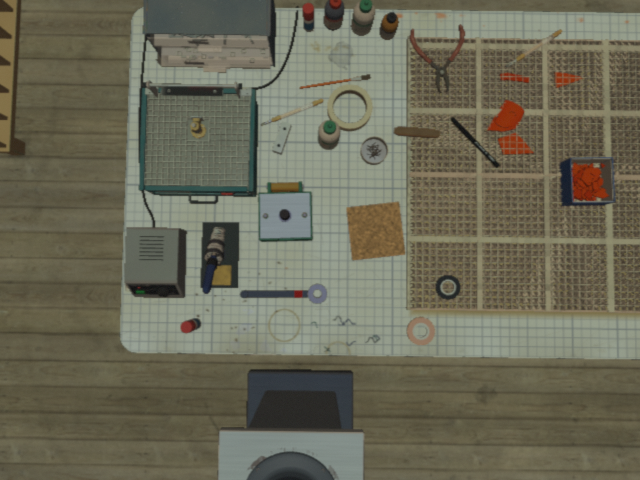

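View pics/side0.png

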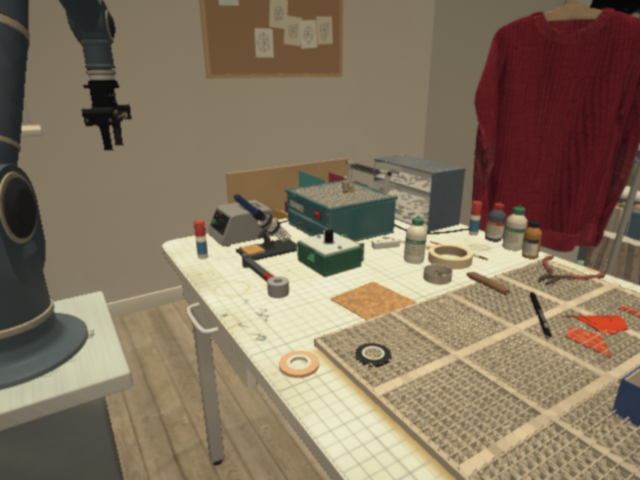

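```bash
python3 - <<'E'
from h import *
d=dict(np.load("top0.npz")); im=d["img"][...,::-1]
c=im[175:315,230:420]; cv2.imwrite("pics/crop0.png",cv2.resize(c,None,fx=4.2,fy=4.2,interpolation=cv2.INTER_CUBIC))
P=cloud(d); roi=np.zeros((480,640),bool); roi[175:315,230:420]=1
def rep(n,m):
    m=(m&roi).astype(np.uint8); k,l,s,_=cv2.connectedComponentsWithStats(m); i=1+s[1:,4].argmax(); q=P[l==i]
    r=cv2.minAreaRect(q[:,:2].astype(np.float32)); print(n,len(q),"mean",q.mean(0).round(1),"rect",np.round(r[0],1),np.round(r[1],1),round(r[2],1))
z=P[...,2]
rep("cover/housing",(z>44)&(z<66)); rep("knob",z>74)
hsv=cv2.cvtColor(d["img"],cv2.COLOR_RGB2HSV); h,s,v=cv2.split(hsv)
rep("mat",(s>90)&(h>8)&(h<22)&(np.mgrid[:480,:640][1]>335)&(np.mgrid[:480,:640][0]>195))
lev=(z>10)&(z<40)&(np.mgrid[:480,:640][0]>275); rep("lever",lev)
rep("hub",lev&(np.mgrid[:480,:640][1]>306)); rep("red",((h<6)|(h>174))&(s>150)&(np.mgrid[:480,:640][0]>280)&(np.mgrid[:480,:640][1]>280))
rep("arm",lev&(np.mgrid[:480,:640][1]>254)&(np.mgrid[:480,:640][1]<305))
E
```

```text
cover/housing 2571 mean [623.9  19.3  53.2] rect [631.9  20. ] [126.4 116. ] 2.0
knob 405 mean [679.5 107.4 107.7] rect [603.8  29. ] [276.7  59.4] 46.7
mat 2753 mean [ 593.3 -181.4    9.6] rect [ 581.4 -139.3] [132.1 221. ] 16.1
lever 791 mean [452.2  10.9  27.1] rect [451.7  21.1] [ 41.2 187.5] 0.8
hub 280 mean [ 456.3 -261.7   15.5] rect [ 457.1 -263.7] [72.9 29.8] 0.0
red 42 mean [452.2 -11.5  25.8] rect [452.2 -11.5] [11.  13.3] 0.9
arm 393 mean [451.7  29.2  25.5] rect [451.6  29.1] [ 15.5 107.5] 0.7
```

View pics/crop0.png

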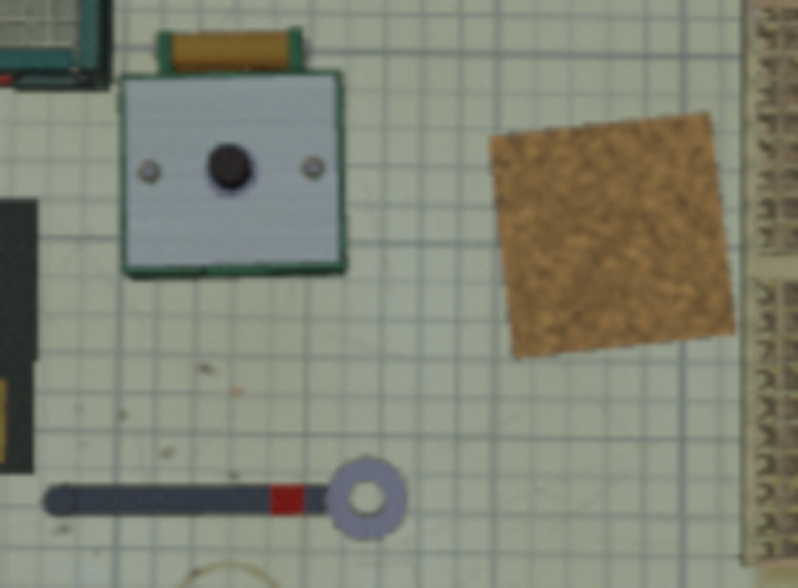

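The crop shows the pins at (149,171) and (313,168), the knob top at (230,166), and the mat corners at (490,137), (709,112), (735,334) and (514,357). The hub is at (367,497), the red band at (287,500) and the foot at (62,500).

```bash
python3 - <<'E'
from h import *
d=dict(np.load("top0.npz"))
g=lambda x,y,z:world(d,230+(x+.5)/4.2-.5,175+(y+.5)/4.2-.5,z)
a=g(149,171,60);b=g(313,168,60);print("pins",a,b,(a+b)/2,"yaw",np.arctan2(-(a-b)[0],(a-b)[1]))
print("knob",g(230,166,84)); 
c=np.array([g(x,y,50) for x,y in[(121,74),(341,70),(346,271),(124,274)]]);print("rim",c.mean(0))
m=np.array([g(x,y,4) for x,y in[(490,137),(709,112),(735,334),(514,357)]]);print("mat",m.mean(0))
h=g(367,497,30);r=g(287,500,26);f=g(62,500,30);print("hub",h,"red",r,"foot",f,"yaw",np.arctan2(*(f-h)[[1,0]]))
P=cloud(d);print([P[int(175+y/4.2),int(230+x/4.2)].round(1) for x,y in[(230,166),(180,230),(610,235),(500,440),(287,500)]])
E
```

```text
pins [619.01103287  60.28356888  60.        ] [621.59201834 -23.32026075  60.        ] [620.3015256   18.48165407  60.        ] yaw 0.03086181582910119
knob [619.38584245  17.61312616  84.        ]
rim [620.15359939  18.01585261  50.        ]
mat [ 594.14867552 -181.89311055    4.        ]
hub [453.98509544 -52.95736794  30.        ] red [451.82008285 -11.41351146  26.        ] foot [450.52374815 104.94863932  30.        ] yaw 1.5927131184205134
[array([619.8,  18.5,  82.9]), array([590.4,  45.5,  53. ]), array([ 595.3, -181.2,    3.8]), array([ 485.1, -124.1,   -1.4]), array([451.1, -11.5,  24.7])]
```

```bash
cat >> h.py <<'E'
def row(p,xang):
    """row to reach TCP p (mm), pointing down, tool x at xang deg in world"""
    o=get_obs(); R=Ro.from_quat(o["tcp_rot"]); a=np.radians(xang); x=np.array([np.cos(a),np.sin(a),0]); z=np.array([0,0,-1.])
    T=Ro.from_matrix(np.stack([x,np.cross(z,x),z],1))
    tr=R.inv().apply(np.array(p)-o["tool_pos"])/1000; w=(R.inv()*T).as_rotvec(degrees=True)/8
    print("t",round(o["t"],2),"pos",o["tool_pos"].round(1),"xang",round(np.degrees(np.arctan2(*R.as_matrix()[[1,0],0])),2),"row",tr.round(4).tolist(),w.round(3).tolist(),"open",round(o["opening"],1),"gf",round(o["gripper_force"],1),"F",o["force"].round(1))
E
python3 -c "
from h import *
row([620,18,150],91.8)"
```

```text
t 0.1 pos [274.9 615.9 238.6] xang 155.95 row [-0.5588, -0.4053, 0.0893] [-0.011, 0.007, 8.019] open 86.7 gf 0.0 F [-0.2 -0.1 -0.2]
```

Emit:
{"api": "servo_tool", "payload": {"targets": [[[-0.559, -0.405, 0.04, -0.01, 0.01, 8.02], [-0.559, -0.405, 0.04, -0.01, 0.01, 8.02], [-0.559, -0.405, 0.04, -0.01, 0.01, 8.02], [-0.559, -0.405, 0.04, -0.01, 0.01, 8.02], [-0.559, -0.405, 0.04, -0.01, 0.01, 8.02], [-0.559, -0.405, 0.04, -0.01, 0.01, 8.02], [-0.559, -0.405, 0.04, -0.01, 0.01, 8.02], [-0.559, -0.405, 0.04, -0.01, 0.01, 8.02], [-0.559, -0.405, 0.04, -0.01, 0.01, 8.02], [-0.559, -0.405, 0.04, -0.01, 0.01, 8.02]]], "grip": 0, "force": 30}}

```text
t: 1.35
tool_pos: [587.8, 74.6, 203.0]
tcp_rot: [0.696, 0.718, 0.001, -0.001]
force: [0.2, 0.4, 0.1]
opening: 87.1
gripper_force: 0.0
```

```bash
python3 -c "
from h import *
row([620,18,120],91.8)"
```

```text
t 1.35 pos [587.8  74.6 203. ] xang 91.81 row [-0.0578, 0.0304, 0.0829] [0.001, -0.015, 0.002] open 87.1 gf 0.0 F [0.2 0.4 0.1]
```

Emit:
{"api": "servo_tool", "payload": {"targets": [[[-0.053, 0.027, 0.083, 0, 0, 0], [-0.053, 0.027, 0.083, 0, 0, 0], [-0.053, 0.027, 0.083, 0, 0, 0], [-0.053, 0.027, 0.083, 0, 0, 0], [-0.053, 0.027, 0.083, 0, 0, 0], [-0.053, 0.027, 0.083, 0, 0, 0]]]}}

```text
t: 2.1
tool_pos: [616.3, 25.5, 121.5]
tcp_rot: [0.695, 0.719, 0.002, -0.0]
force: [0.8, 0.8, -1.0]
opening: 87.1
gripper_force: 0.0
```

```bash
python3 -c "
from h import *
row([620,18,76],91.8)"
```

```text
t 2.1 pos [616.3  25.5 121.5] xang 91.89 row [-0.0077, 0.0033, 0.0455] [0.017, -0.019, 0.011] open 87.1 gf 0.0 F [ 0.8  0.8 -1. ]
```

Emit:
{"api": "servo_tool", "payload": {"targets": [[[-0.008, 0.003, 0.0, 0, 0, 0], [-0.008, 0.003, 0.02, 0, 0, 0], [-0.008, 0.003, 0.045, 0, 0, 0], [-0.008, 0.003, 0.045, 0, 0, 0], [-0.008, 0.003, 0.045, 0, 0, 0], [-0.008, 0.003, 0.045, 0, 0, 0]]]}}

```text
t: 2.85
tool_pos: [619.2, 16.4, 75.5]
tcp_rot: [0.696, 0.718, 0.001, -0.001]
force: [-0.6, -0.1, -0.4]
opening: 86.8
gripper_force: 0.0
```

Emit:
{"api": "servo_tool", "payload": {"targets": [[[0, 0, 0, 0, 0, 0], [0, 0, 0, 0, 0, 0], [0, 0, 0, 0, 0, 0], [0, 0, 0, 0, 0, 0], [0, 0, 0, 0, 0, 0], [0, 0, 0, 0, 0, 0], [0, 0, 0, 0, 0, 0], [0, 0, 0, 0, 0, 0]]], "grip": 1, "force": 30}}

```text
t: 3.85
tool_pos: [619.2, 16.4, 75.2]
tcp_rot: [0.696, 0.718, 0.001, -0.001]
force: [0.3, -0.2, -1.3]
opening: 21.1
gripper_force: 30.0
```

```bash
python3 -c "
from h import *
row([620,18,76],91.8)"
```

```text
t 3.85 pos [619.2  16.4  75.2] xang 91.79 row [0.0015, 0.0008, -0.0008] [0.003, -0.014, -0.001] open 21.1 gf 30.0 F [ 0.3 -0.2 -1.3]
```

Emit:
{"api": "servo_tool", "payload": {"targets": [[[0, 0, -0.015, 0, 0, 0], [0, 0, -0.035, 0, 0, 0], [0, 0, -0.06, 0, 0, 0], [0, 0, -0.08, 0, 0, 0], [0, 0, -0.08, 0, 0, 0], [0, 0, -0.08, 0, 0, 0]]]}}

```text
t: 4.6
tool_pos: [618.7, 16.4, 155.2]
tcp_rot: [0.696, 0.718, 0.001, -0.001]
force: [0.3, -0.1, -2.0]
opening: 20.9
gripper_force: 30.0
```

```bash
python3 -c "
from h import *
row([593.5,-183,100],91.8)
d=get_image('side');cv2.imwrite('pics/s1.png',cv2.resize(d['img'][120:320,230:500,::-1],None,fx=2.5,fy=2.5))"
```

```text
t 4.6 pos [618.7  16.4 155.2] xang 91.79 row [-0.1986, -0.0315, 0.0548] [-0.001, -0.015, -0.001] open 20.9 gf 30.0 F [ 0.3 -0.1 -2. ]
```

View pics/s1.png

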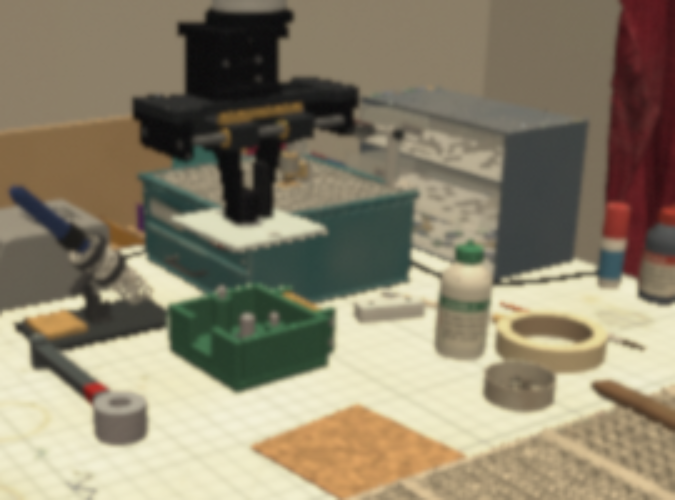

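The cover hangs level from the fingers at crop (250,228). The housing is open, with the shaft at (247,322) and the mat clear at (355,450).

Emit:
{"api": "servo_tool", "payload": {"targets": [[[-0.04, -0.006, 0, 0, 0, 0], [-0.09, -0.015, 0, 0, 0, 0], [-0.14, -0.023, 0.02, 0, 0, 0], [-0.18, -0.029, 0.04, 0, 0, 0], [-0.1985, -0.0315, 0.07, 0, 0, 0], [-0.1985, -0.0315, 0.095, 0, 0, 0], [-0.1985, -0.0315, 0.11, 0, 0, 0], [-0.1985, -0.0315, 0.11, 0, 0, 0]]]}}

```text
t: 5.65
tool_pos: [593.1, -182.1, 43.4]
tcp_rot: [0.696, 0.718, 0.0, -0.002]
force: [1.4, -0.1, -0.8]
opening: 21.0
gripper_force: 30.0
```

```bash
python3 -c "
from h import *
row([593.5,-183,29.5],91.8)"
```

```text
t 5.65 pos [ 593.1 -182.1   43.4] xang 91.83 row [-0.0009, 0.0004, 0.0139] [-0.019, -0.021, 0.004] open 21.0 gf 30.0 F [ 1.4 -0.1 -0.8]
```

Emit:
{"api": "servo_tool", "payload": {"targets": [[[0, 0, 0.005, 0, 0, 0], [0, 0, 0.009, 0, 0, 0], [0, 0, 0.012, 0, 0, 0], [0, 0, 0.014, 0, 0, 0], [0, 0, 0.014, 0, 0, 0], [0, 0, 0.014, 0, 0, 0]]]}}

```text
t: 6.4
tool_pos: [594.0, -183.0, 31.0]
tcp_rot: [0.696, 0.718, 0.001, -0.0]
force: [0.4, 1.1, -1.4]
opening: 20.7
gripper_force: 30.0
```

```bash
python3 -c "
from h import *
row([593.5,-183,29.5],91.8)"
```

```text
t 6.4 pos [ 594. -183.   31.] xang 91.78 row [-0.0, -0.0005, 0.0015] [0.005, -0.013, -0.002] open 20.7 gf 30.0 F [ 0.4  1.1 -1.4]
```

Emit:
{"api": "servo_tool", "payload": {"targets": [[[0, 0, 0.001, 0, 0, 0], [0, 0, 0.002, 0, 0, 0], [0, 0, 0.002, 0, 0, 0], [0, 0, 0.002, 0, 0, 0]]]}}

```text
t: 6.9
tool_pos: [594.0, -183.0, 29.3]
tcp_rot: [0.696, 0.718, 0.001, -0.0]
force: [-2.5, 0.3, 4.3]
opening: 21.2
gripper_force: 30.0
```

Emit:
{"api": "servo_tool", "payload": {"targets": [[[0, 0, 0, 0, 0, 0], [0, 0, 0, 0, 0, 0], [0, 0, 0, 0, 0, 0], [0, 0, 0, 0, 0, 0], [0, 0, 0, 0, 0, 0], [0, 0, 0, 0, 0, 0], [0, 0, 0, 0, 0, 0]]], "grip": 0}}

```text
t: 7.78
tool_pos: [594.0, -182.9, 28.9]
tcp_rot: [0.696, 0.718, 0.001, -0.001]
force: [-0.1, -0.7, 0.6]
opening: 82.1
gripper_force: 0.0
```

Emit:
{"api": "servo_tool", "payload": {"targets": [[[0, 0, -0.02, 0, 0, 0], [0, 0, -0.05, 0, 0, 0], [0, 0, -0.09, 0, 0, 0], [0, 0, -0.09, 0, 0, 0], [0, 0, -0.09, 0, 0, 0]]]}}

```text
t: 8.4
tool_pos: [593.8, -182.8, 119.4]
tcp_rot: [0.696, 0.718, 0.001, -0.0]
force: [-0.3, 0.3, -0.6]
opening: 87.0
gripper_force: 0.0
```

```bash
python3 -c "
from h import *
row([451.8,-11.5,100],92)
d=get_image('top');cv2.imwrite('pics/t2.png',cv2.resize(d['img'][165:325,220:430,::-1],None,fx=3.8,fy=3.7));np.savez('t2.npz',**d)"
```

```text
t 8.4 pos [ 593.8 -182.8  119.4] xang 91.8 row [0.1757, -0.1365, 0.0197] [0.006, -0.015, -0.026] open 87.0 gf 0.0 F [-0.3  0.3 -0.6]
```

View pics/t2.png

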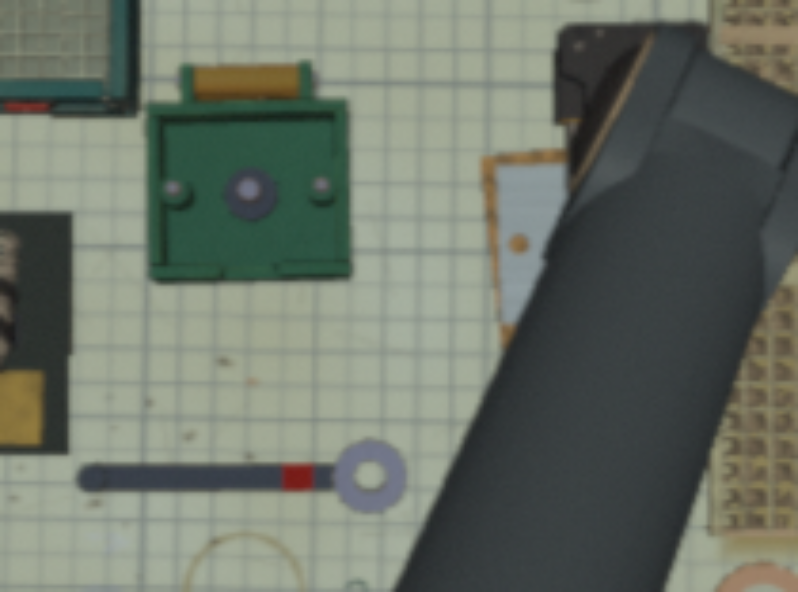

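The shaft top is at crop (248,189), and the plate lies on the mat with one hole visible at (519,243).

Emit:
{"api": "servo_tool", "payload": {"targets": [[[0.04, -0.03, 0, 0, 0, 0], [0.08, -0.06, 0, 0, 0, 0], [0.12, -0.09, 0, 0, 0, 0], [0.16, -0.12, 0, 0, 0, 0], [0.1757, -0.137, 0.02, 0, 0, -0.03], [0.1757, -0.137, 0.04, 0, 0, -0.03], [0.1757, -0.137, 0.06, 0, 0, -0.03], [0.1757, -0.137, 0.06, 0, 0, -0.03], [0.1757, -0.137, 0.06, 0, 0, -0.03]]]}}

```text
t: 9.57
tool_pos: [451.5, -11.8, 59.2]
tcp_rot: [0.695, 0.719, 0.001, -0.001]
force: [-0.6, 0.1, -0.4]
opening: 87.3
gripper_force: 0.0
```

```bash
python3 -c "
from h import *
row([452.3,-11.5,21.5],91.3)
d=dict(np.load('t2.npz'));print('shaft',world(d,220+248.5/3.8-.5,165+189.5/3.7-.5,44))
p=[world(d,220+(x+.5)/3.8-.5,165+(y+.5)/3.7-.5,60) for x,y in((174,188),(321,185))];print(p,sum(p)/2)"
```

```text
t 9.57 pos [451.5 -11.8  59.2] xang 92.01 row [0.0002, 0.0008, 0.0377] [0.0, -0.012, 0.089] open 87.3 gf 0.0 F [-0.6  0.1 -0.4]
shaft [620.47275389  18.79751529  44.        ]
[array([618.77730658,  59.58143763,  60.        ]), array([621.55636714, -23.24020739,  60.        ])] [620.16683686  18.17061512  60.        ]
```

Emit:
{"api": "servo_tool", "payload": {"targets": [[[0, 0.001, 0.015, 0, 0, 0.08], [0, 0.001, 0.03, 0, 0, 0.08], [0, 0.001, 0.0375, 0, 0, 0.08], [0, 0.001, 0.0375, 0, 0, 0.08], [0, 0.001, 0.0375, 0, 0, 0.08]]]}}

```text
t: 10.2
tool_pos: [452.7, -11.6, 21.7]
tcp_rot: [0.699, 0.716, 0.001, -0.0]
force: [-0.2, -0.1, 0.8]
opening: 86.9
gripper_force: 0.0
```

Emit:
{"api": "servo_tool", "payload": {"targets": [[[0, 0, 0, 0, 0, 0], [0, 0, 0, 0, 0, 0], [0, 0, 0, 0, 0, 0], [0, 0, 0, 0, 0, 0], [0, 0, 0, 0, 0, 0], [0, 0, 0, 0, 0, 0], [0, 0, 0, 0, 0, 0], [0, 0, 0, 0, 0, 0]]], "grip": 1, "force": 45}}

```text
t: 11.2
tool_pos: [452.1, -11.5, 21.6]
tcp_rot: [0.699, 0.716, 0.0, -0.001]
force: [-0.5, -0.0, -0.9]
opening: 15.6
gripper_force: 45.4
```

Emit:
{"api": "servo_tool", "payload": {"targets": [[[0, 0, -0.01, 0, 0, 0], [0, 0, -0.03, 0, 0, 0], [0, 0, -0.055, 0, 0, 0], [0, 0, -0.08, 0, 0, 0], [0, 0, -0.1, 0, 0, 0], [0, 0, -0.1, 0, 0, 0], [0, 0, -0.1, 0, 0, 0], [0, 0, -0.1, 0, 0, 0]]]}}

```text
t: 12.2
tool_pos: [451.7, -11.7, 120.8]
tcp_rot: [0.698, 0.716, -0.0, -0.001]
force: [-0.3, 1.0, -3.2]
opening: 15.6
gripper_force: 45.4
```

```bash
python3 -c "
from h import *
row([578.8,17,124],181.6)
d=get_image('side');cv2.imwrite('pics/s3.png',cv2.resize(d['img'][120:320,230:500,::-1],None,fx=2.5,fy=2.5))"
```

```text
t 12.2 pos [451.7 -11.7 120.8] xang 91.39 row [0.0256, 0.1277, -0.0034] [-0.001, -0.018, -11.276] open 15.6 gf 45.4 F [-0.3  1.  -3.2]
```

View pics/s3.png

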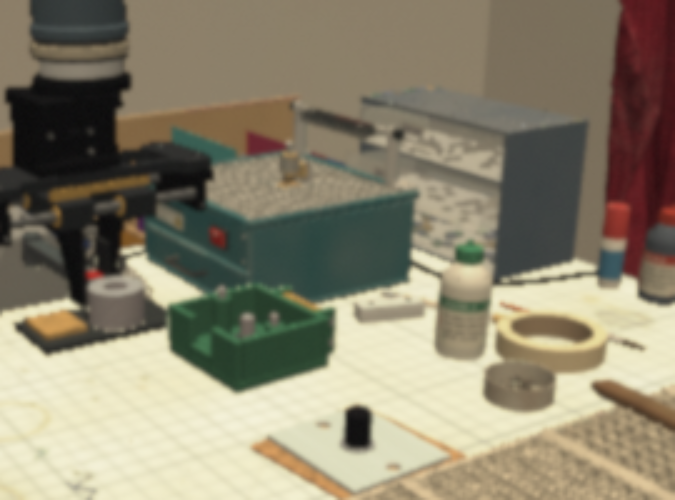

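The lever is held level with its hub at crop (117,300). The cover lies flat and knob up on the mat at (357,440). I'll turn it before moving forward, to clear the soldering iron.

Emit:
{"api": "servo_tool", "payload": {"targets": [[[0, 0, 0, 0, 0, -1.1], [0, 0, 0, 0, 0, -2.3], [0, 0.01, 0, 0, 0, -3.5], [0.005, 0.02, 0, 0, 0, -4.7], [0.01, 0.035, 0, 0, 0, -5.9], [0.015, 0.055, 0, 0, 0, -7.1], [0.02, 0.075, 0, 0, 0, -8.3], [0.0256, 0.095, 0, 0, 0, -9.5], [0.0256, 0.11, -0.003, 0, 0, -10.6], [0.0256, 0.12, -0.003, 0, 0, -11.28]]]}}

```text
t: 13.5
tool_pos: [572.3, 16.7, 123.8]
tcp_rot: [-0.016, 1.0, 0.001, -0.0]
force: [0.2, -0.1, -2.3]
opening: 15.4
gripper_force: 45.4
```

Emit:
{"api": "servo_tool", "payload": {"targets": [[[0, 0, 0, 0, 0, 0], [0, 0, 0, 0, 0, 0], [0, 0, 0, 0, 0, 0], [0, 0, 0, 0, 0, 0]]]}}

```text
t: 14.0
tool_pos: [571.5, 16.9, 124.8]
tcp_rot: [-0.014, 1.0, 0.001, 0.0]
force: [-0.0, -0.9, -3.0]
opening: 15.8
gripper_force: 45.4
```

```bash
python3 -c "
from h import *
row([578.8,17,122],181.8)"
```

```text
t 14.0 pos [571.5  16.9 124.8] xang -178.38 row [-0.0073, -0.0001, 0.0028] [0.013, 0.002, -0.022] open 15.8 gf 45.4 F [-0.  -0.9 -3. ]
```

Emit:
{"api": "servo_tool", "payload": {"targets": [[[-0.004, 0, 0, 0, 0, 0], [-0.0073, 0, 0.003, 0, 0, 0], [-0.0073, 0, 0.003, 0, 0, 0], [-0.0073, 0, 0.003, 0, 0, 0], [-0.0073, 0, 0.003, 0, 0, 0], [-0.0073, 0, 0.003, 0, 0, 0]]]}}

```text
t: 14.75
tool_pos: [579.1, 17.0, 121.8]
tcp_rot: [-0.014, 1.0, 0.001, 0.0]
force: [0.6, -0.6, -2.5]
opening: 15.8
gripper_force: 45.4
```

```bash
python3 -c "
from h import *
row([578.8,17,122],181.8)
d=get_image('side');cv2.imwrite('pics/s4.png',cv2.resize(d['img'][160:320,240:450,::-1],None,fx=3.7,fy=3.7,interpolation=cv2.INTER_CUBIC))
np.savez('s4.npz',**d)
d=get_image('top');cv2.imwrite('pics/t4.png',cv2.resize(d['img'][165:325,220:430,::-1],None,fx=3.8,fy=3.7));np.savez('t4.npz',**d)"
```

```text
t 14.75 pos [579.1  17.  121.8] xang -178.37 row [0.0003, 0.0, -0.0002] [0.014, 0.003, -0.022] open 15.8 gf 45.4 F [ 0.6 -0.6 -2.5]
```

View pics/s4.png

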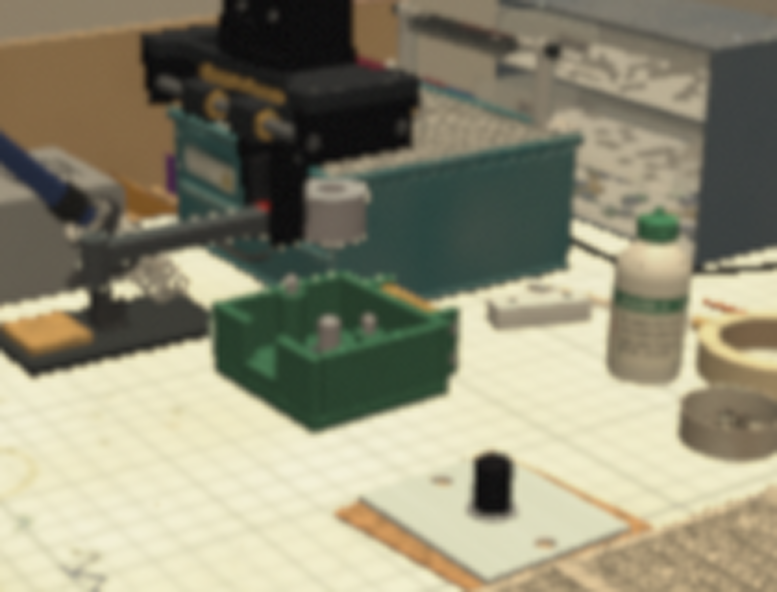

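View pics/t4.png

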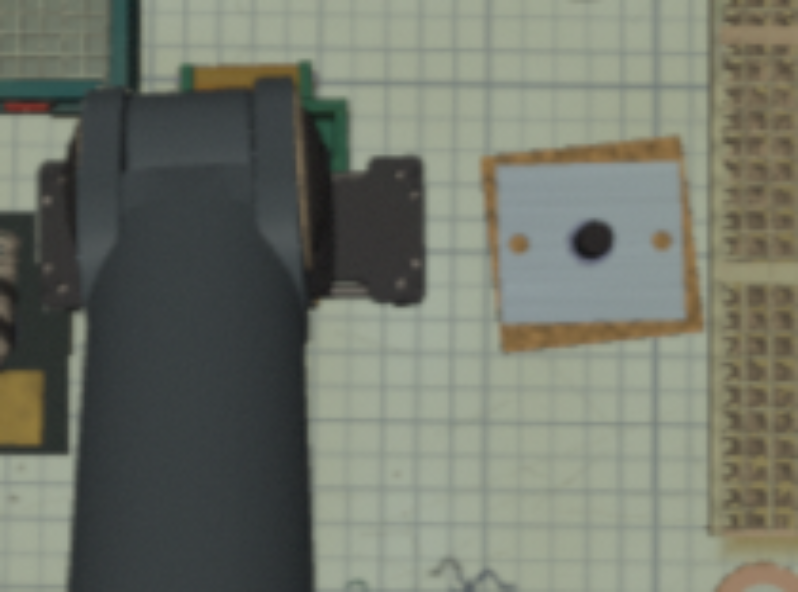

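The cover is centred on the mat. In the side view the hub top is at crop (337,189), above the shaft at (328,322). I'll check the numbers.

```bash
python3 -c "
from h import *
d=dict(np.load('s4.npz'))
g=lambda x,y,z:world(d,240+(x+.5)/3.7-.5,160+(y+.5)/3.7-.5,z)
print(g(337,189,130),g(328,322,44))
P=cloud(d);q=P[205:228,320:342].reshape(-1,3);m=(q[:,2]>95)&(q[:,2]<140)&(abs(q[:,0]-620)<40)&(abs(q[:,1]-18)<40);q=q[m];print(len(q),q.min(0),q.max(0))
print(g(337,236,100)); print(g(97,240,120), P[int(160+228/3.7),int(240+175/3.7)])"
```

```text
[620.84825158  15.55441952 130.        ] [615.90111942  17.86651536  44.        ]
321 [581.85251735  -6.18760754  99.38393489] [637.86486667  40.64422727 139.57489495]
[621.09256658  15.81534246 100.        ]
[469.83631689  33.45256233 120.        ] [511.59339869  16.98178765 124.90598455]
```

```bash
python3 -c "
from rig import hand_in
print(hand_in())"
```

```text
the job is handed in; nothing more can be done
None
```

The job is handed in, and no verdict came back: the cover lies flat, knob up and released within a few mm of the mat's centre, and the lever is held level about 50 mm above the rim, hub within about 5 mm of the shaft axis and arm out over the notch.

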